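# Creep the specimen box to its stop and scan its label

## Robot

A 6-joint arm with a two-finger parallel gripper is mounted at the origin on a cart in front of the work surface, level with it; the furniture and walls round the work are solid. World frame = base frame: x ahead of the robot, y to its left, z up, the work surface at z = 0. Lengths are in mm, angles in degrees, forces in N, time in s.
With the tool pointing down it reaches from about 300 to 850 mm from the base axis. Payload 4.2 kg.
Tool frame: the origin (TCP) lies at the very end of the fingers, on their centre line; the grasp point (between the pads) lies env.grip_point_offset behind it (env.grip_point_offset is the distance from the TCP to the grasp point, in mm); z points along the fingers, y is the direction in which the jaws open and shut (so a half turn about z gives the same grasp; the last joint's range is limited). The gripper opens to 91 mm and grips with 3 to 60 N. Pads are 32 mm wide; open, the fingers measure 118 mm over their backs; the gripper's body (76 mm by 178 mm) begins 60 mm behind the grasp point.
Start: joints at [-71.734, 18.312, 89.639, -0, 72.044, -1.146], TCP at [191.108, -542.329, 213.976] pointing down, gripper open.
Joint ranges: [-177.97, 177.97], [-48.28, 115.42], [12.27, 149.76], [-77.06, 257.06], [2.81, 150.46], [-146.56, 146.56]. Speed limits (degrees/s): [147.25, 147.25, 180, 180, 180, 180].

## Interface

Orientations are given as [roll, pitch, yaw] about the fixed x, y, z axes, in that order (R = Rz(yaw) Ry(pitch) Rx(roll)).
In Python, from workcell import env, grab_frame, camera_params gives the robot as it stands. The module is installed in compiled form; this text tells all that it offers.
- The arm moves only by the shell command python3 -m creep 'ROWS' [OPENING] [FORCE]. ROWS is a JSON object of lists of equal length, an entry for each row: "offset": the shift along the tool's x, y, z in m, a list of three; "rotation": the turn, a rotation vector about the tool's x, y, z in degrees, a list of three. A call has 1 to 5 rows; each row shifts and turns the commanded pose from where the row before left it, along the tool's axes as they then stand; what a row does not reach is not made up. A row lasts 1/8 s, in which the tool goes at most 62.5 mm and 10.7 degrees, less where a joint would pass 70% of its speed; a pose out of reach is approached as far as the arm can. A call is refused whole if a number of a shift passes 0.0625 or a number of a turn 10.7, either way. A call with a gripper value outside its range is refused whole. OPENING is the closure, from 0 (fully open) to 1 (shut), set as the call begins (- or left out, the last holds). The fingers move at their own pace and stop on an object; FORCE is the grip in N (left out, the last holds). Time passes only in rows, so rows that do not move let the fingers close. It gives the time, the measured TCP pose, the force and the opening at its end, in the units of the state.
- env.state(): the state, without advancing time (a new reading comes with each control period).
- grab_frame(name): name is "side" or "top" or "wrist"; returns the picture (384x512x3 uint8, red, green, blue); there is no depth.
- camera_params(name): a dict with "mtx" (3x3 intrinsics, pixels), "k1" (the pictures are not rectified: a ray, as slopes to the right and down, at radius r is drawn at 1 + k1 r^2 times it, then the intrinsics apply), "R" (3x3) and "t" (3): a world point X has camera coordinates R X + t. Camera axes: x right, y down, z forward; pixel columns grow to the right and rows downward; lengths in mm; the calibration is good to about 2 mm. A picture is of the moment at which its call begins: read the wrist's pose just before it. camera_params takes no time and is no camera call; for the wrist camera it gives the pose at the moment of the call.
- env.job_done(): hands the job in, once; it reports no verdict.
The state is a dict: "time_s": time; "qpos": joint angles; "qvel": joint speeds; "effort": joint torques, N m; "ee_pos": TCP position; "ee_rot": TCP orientation; "force": force on the tool from outside, world axes, zero at the start; "torque": the same for the moment, N m; "gripper_width": finger opening in mm.
Only numpy, scipy, OpenCV 4.12 (cv2) and the standard library are available. Lean on these libraries where they do the work, as an engineer would, in place of code of your own. Each camera call takes 0.05 s, during which the arm holds its last target.

## Task

Without lifting it, push the heavy specimen box back across the bench until it stands square against the stop bar behind it, roughly centred on the bar; it is too wide to grasp, and creeps back best if its near corners are pushed in turn. Then take the hand scanner from its mat, aim its window straight at the middle of the bar-code card on the box's near face from about 50 mm away, and hold it there steadily, level and clear of the bench, for more than a second. Lay the scanner back on its mat, lengthways and right way up, with the box still at its stop, and leave everything else on the bench where it is, upright.

Things in the scene. Friction and masses are not known exactly. Their poses are not given: they have to be found in the camera images.
- stop_bar: fixed aluminium bar on the bench, 20 (x) x 180 (y) x 26 (z) mm, two screws on top; origin at the centre of its underside; the face towards the robot is at x = -10 mm in its frame; its x axis points away from the robot, its y axis runs along the bar
- box_center (a point): centre of the wooden specimen box (200 wide in y, 54 high, 0.6 to 0.9 kg, lid fixed shut), 27 mm above its underside; x points away from the robot, y left, z up. Wooden back 64 mm behind this point (flush at the bar it lies 74 mm before the bar's centre), near face 66 mm before it, lid above 46 mm height juts to 69. Pushed at one near corner it turns; the other corner hardly moves
- label (a point): middle of the white bar-code card (70 wide x 36 mm high, 3 mm thick, black upright bars) fixed on the near face of the specimen box, 30 mm above the bench, 69 mm in front of the box's centre; axes as those of the box, so its outward normal is -x. Push on the bare wood on either side of the card
- scanner_center (a point): centre of the loose hand scanner, a straight stick 140 mm long (x), 0.15 kg: grey handle 34 wide (y) x 30 mm high (z) from x = -70 to +33 mm, black head 46 wide x 32 mm high from +33 to +69 mm; this point is 15 mm above its underside. x points along it towards the window, z up. Grip it across the handle near this point. It starts lying on the mat
- scanner_window (a point): middle of the scanner's window, the flat glass at the tip of the black head, 70 mm ahead of scanner_center and 1 mm higher; x points out of the window along the line of sight, z up
- mat: fixed black rubber mat for the scanner, 170 (x) x 70 (y) x 4 mm thick (z); origin at the centre of its underside. It lies either in front on the right or farther back on the left, behind the keyboard
- calculator: loose pocket calculator, 122 (x) x 72 (y) x 14 mm, origin at the centre of its underside; leave alone
- mug: loose green mug, 86 mm across, 96 mm high, handle at its -y side; origin under the middle of cup and handle together (125 mm long in y), the cup's axis at y = +19 mm; leave alone
- lens_can: loose black round can, 40 mm across, 52 mm high; origin at the centre of its underside; leave alone
- mouse: loose black computer mouse, 108 (x) x 58 (y) x 34 mm; origin at the centre of its underside; leave alone
- etchant: loose brown bottle, 52 mm across, 105 mm high, left of the box; origin at the centre of its underside; leave alone
- polish_susp: loose green bottle, 54 mm across, 120 mm high, right of the box; origin at the centre of its underside; leave alone

How it is judged:
By the outcome, as a careful person would: the job done as asked, in the order asked, and still so for the second after the job is handed in, with the robot touching nothing.
It also fails if it takes over 72 s, if anything falls off the work surface, if the arm or the gripper's body presses on something with over 40 N, if the wrist force passes 120 N, or if a joint passes its speed limit or range.

## Working session

There is one attempt and no reset: what is moved stays moved. The work goes in short steps, Python scripts to look and compute and a shell command to move; the robot and the scene stay as the last step left them, time stands still between calls to the robot, and variables do not carry over. Pictures are saved under pics/ and viewed, and the job is handed in when it is done.

```bash
mkdir -p pics; ls; cat > h.py <<'E'
import numpy as np, cv2
from workcell import env, grab_frame, camera_params
def save(n,f):
    im=grab_frame(n); cv2.imwrite('pics/'+f,im[:,:,::-1]); return im
def ray(cp,u,v):
    K=np.array(cp['mtx']);k=cp['k1'];R=np.array(cp['R']);t=np.array(cp['t'])
    d=np.linalg.inv(K)@[u,v,1]; p=d[:2].copy(); q=p.copy()
    for _ in range(30): q=p/(1+k*(q@q))
    return -R.T@t, R.T@np.array([q[0],q[1],1])
def onz(cp,u,v,z):
    o,d=ray(cp,u,v); return o+d*(z-o[2])/d[2]
def proj(cp,X):
    K=np.array(cp['mtx']);c=np.array(cp['R'])@X+np.array(cp['t']);q=c[:2]/c[2];q=q*(1+cp['k1']*(q@q))
    return (K@[q[0],q[1],1])[:2]
E
python3 - <<'E'
from h import *
for n in ['side','top','wrist']:
    save(n,n+'0.png'); cp=camera_params(n); print(n,{k:np.round(v,3).tolist() for k,v in cp.items()}); print(-np.array(cp['R']).T@cp['t'])
print(env.state(), env.grip_point_offset)
E
```

```text
pics
side {'mtx': [[441.353, 0.0, 261.731], [0.0, 441.353, 191.749], [0.0, 0.0, 1.0]], 'k1': -0.027, 'R': [[-0.918, -0.396, -0.021], [-0.199, 0.507, -0.839], [0.342, -0.766, -0.544]], 't': [471.341, 140.506, 1173.116]}
[  59.06509715 1013.57062132  766.34989873]
top {'mtx': [[425.803, 0.0, 253.063], [0.0, 425.803, 190.772], [0.0, 0.0, 1.0]], 'k1': -0.154, 'R': [[-0.015, -1.0, -0.01], [-0.99, 0.017, -0.143], [0.143, 0.007, -0.99]], 't': [24.149, 551.484, 1091.841]}
[ 389.47113046    6.99491054 1159.7831718 ]
wrist {'mtx': [[295.713, 0.0, 257.408], [0.0, 295.713, 184.305], [0.0, 0.0, 1.0]], 'k1': -0.078, 'R': [[0.333, -0.943, -0.002], [-0.907, -0.32, 0.274], [-0.259, -0.09, -0.962]], 't': [-575.328, -30.761, 392.901]}
[ 265.39415479 -517.25924357  385.13415155]
{'time_s': 0.15, 'qpos': array([-7.17333033e+01,  1.83460019e+01,  8.96883760e+01, -2.85339059e-03,
        7.20439222e+01, -1.14394159e+00]), 'qvel': array([ 0.08522959, -0.06300126, -0.26538849,  0.09492656, -0.19271606,
       -0.12289691]), 'effort': array([ 1.05132040e-03, -4.12770295e+01, -2.32154578e+01,  7.27969268e-02,
        4.34050674e-02, -8.81832352e-05]), 'ee_pos': array([ 190.98471024, -541.97352261,  213.29896978]), 'ee_rot': array([-1.79921661e+02,  1.14946487e-03,  1.94115206e+01]), 'force': array([ 0.30548716, -0.4180013 ,  0.04110384]), 'torque': array([ 0.00561209, -0.00173126,  0.01256893]), 'gripper_width': 91.03425176000935} 18.8
```

View pics/side0.png

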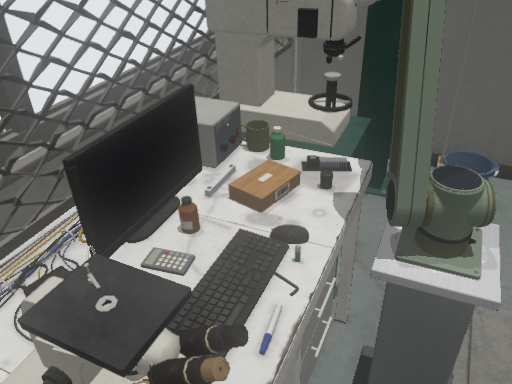

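View pics/top0.png

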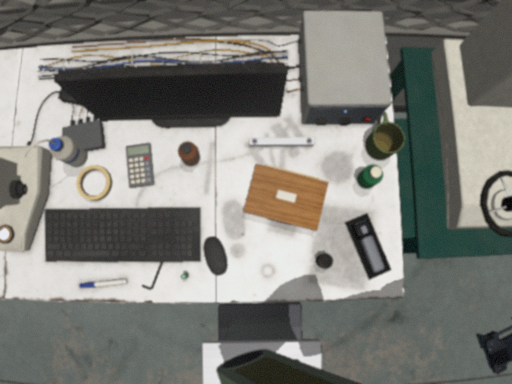

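View pics/wrist0.png

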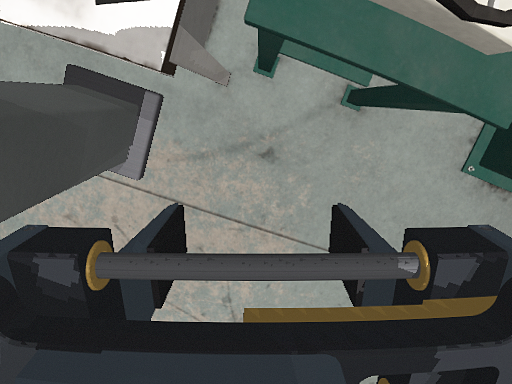

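The top view shows the box at about (286,196), rotated a little, with the bar at (281,142). The mat and scanner are at (368,246), the can at (324,261) and the mouse at (216,255). Next I'll zoom in.

```bash
python3 - <<'E'
import cv2
a=cv2.imread('pics/top0.png')[120:300,200:410]; cv2.imwrite('pics/tz.png',cv2.resize(a,None,fx=3.3,fy=3.3,interpolation=cv2.INTER_CUBIC))
a=cv2.imread('pics/side0.png')[110:250,170:370]; cv2.imwrite('pics/sz.png',cv2.resize(a,None,fx=4,fy=4,interpolation=cv2.INTER_CUBIC))
E
```

```text
(no output)
```

View pics/tz.png

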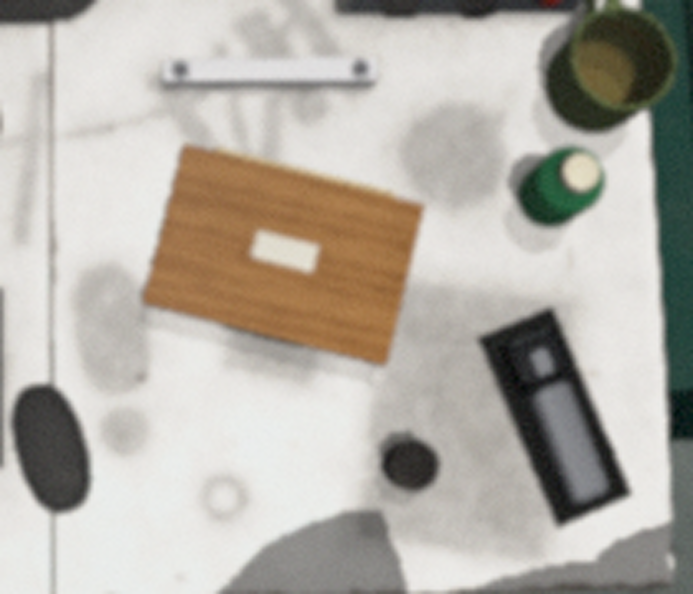

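View pics/sz.png

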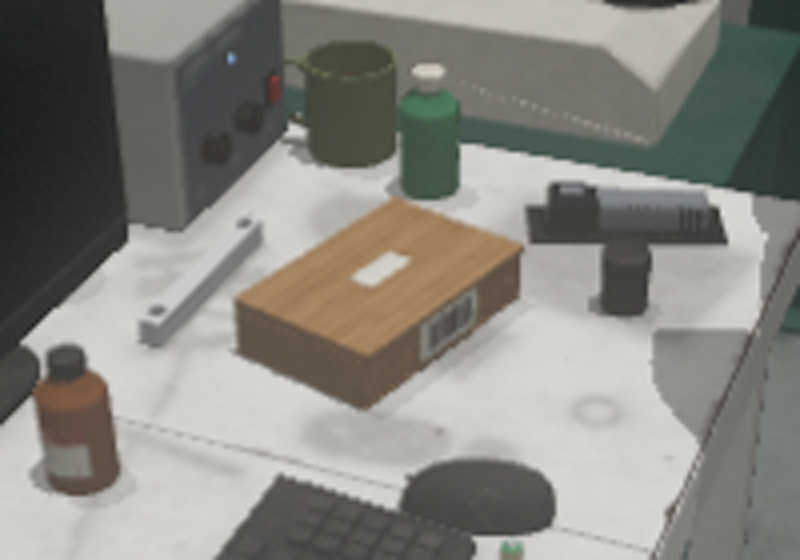

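```bash
cat > m.py <<'E'
from h import *
import sys
def rect(m,cp,z):
    c=max(cv2.findContours(m.astype(np.uint8),cv2.RETR_EXTERNAL,cv2.CHAIN_APPROX_NONE)[0],key=cv2.contourArea)[:,0]
    P=np.array([onz(cp,u,v,z)[:2] for u,v in c],np.float32)
    r=cv2.minAreaRect(P); return r, cv2.boxPoints(r)
def boxpose(im,cp):
    hsv=cv2.cvtColor(im,cv2.COLOR_RGB2HSV); H,S,V=cv2.split(hsv)
    m=((H>5)&(H<22)&(S>90)&(V>80)).astype(np.uint8); m[:150]*=(1); m[:, :235]=0; m[:,345:]=0; m[:125]=0; m[245:]=0
    m=cv2.morphologyEx(m,cv2.MORPH_CLOSE,np.ones((25,25)))
    r,b=rect(m,cp,54); return r,b,m
if __name__=='__main__':
    im=save('top',sys.argv[1]); cp=camera_params('top')
    r,b,m=boxpose(im,cp); print('box',r,b.round(1).tolist(),m.sum())
    hsv=cv2.cvtColor(im,cv2.COLOR_RGB2HSV); H,S,V=cv2.split(hsv)
E
python3 - <<'E'
from m import *
im=cv2.imread('pics/top0.png')[:,:,::-1].copy(); cp=camera_params('top')
r,b,m=boxpose(im,cp); print('box',r,b.round(1).tolist(),m.sum())
f=lambda u,v,z:onz(cp,200+u/3.3-.35,120+v/3.3-.35,z)[:2].round(1)
print('bar top near corners',f(164,81,26),f(374,82,26),'far',f(166,58,26),f(376,60,26), 'screws',f(180,69,26),f(360,68,26))
print('mat',[f(*p,4) for p in [(480,340),(550,310),(630,492),(560,525)]])
print('handle top',[f(*p,34) for p in [(531,392),(567,379),(608,486),(575,502)]])
print('can top',f(412,463,52),'mouse',f(52,447,17))
cp=camera_params('side')
g=lambda u,v,z:onz(cp,170+u/4-.4,110+v/4-.4,z)[:2].round(1)
print('side box top',[g(*p,54) for p in [(236,299),(395,200),(523,247),(368,354)]])
print('bar',[g(*p,26) for p in [(142,324),(250,220),(263,227),(155,334)]])
print('mat',[g(*p,4) for p in [(527,208),(527,243),(727,242)]])
print('can base',g(623,300,0), 'handle top',[g(*p,34) for p in [(598,195),(709,193),(600,204)]])
E
```

```text
box ((533.579833984375, -70.1860122680664), (196.5343475341797, 132.9623260498047), 74.7752456665039) [[443.6000061035156, -147.5], [571.9000244140625, -182.5], [623.5, 7.199999809265137], [495.20001220703125, 42.099998474121094]] 3711
bar top near corners [682.9  23.6] [ 679.3 -151. ] far [702.6  21.6] [ 698.2 -153.4] screws [692.9  10.1] [ 691.5 -139.8]
mat [array([ 464.8, -234.4]), array([ 488.5, -294.5]), array([ 336.2, -355.5]), array([ 311.3, -295.3])]
handle top [array([ 420., -268.]), array([ 429.8, -298. ]), array([ 343. , -328.1]), array([ 331.2, -300.4])]
can top [ 366.2 -166.8] mouse [383.4 118.6]
side box top [array([617.8,  10.3]), array([ 564.6, -177.7]), array([ 439.9, -143. ]), array([494.1,  42.7])]
bar [array([691.5,  30.5]), array([ 686.4, -147.3]), array([ 670.7, -140.5]), array([675. ,  39.3])]
mat [array([ 485.6, -289.9]), array([ 465.6, -231.8]), array([ 307.8, -295.1])]
can base [ 365.2 -179.5] handle top [array([ 419.6, -282.2]), array([ 332.2, -319.9]), array([ 413.4, -267.6])]
```

```bash
cat > plan.py <<'E'
from h import *
from scipy.spatial.transform import Rotation as Ro
import sys
# plan.py x y z roll pitch yaw N [fromx fromy fromz roll pitch yaw]
a=[float(v) for v in sys.argv[1:]]
s=env.state(); p=s['ee_pos'];R=Ro.from_euler('xyz',s['ee_rot'],degrees=True)
tp=np.array(a[:3]);T=Ro.from_euler('xyz',a[3:6],degrees=True);N=int(a[6])
rv=(R.inv()*T).as_rotvec()
print('now',p.round(1),s['ee_rot'].round(2),'dist',np.linalg.norm(tp-p).round(1),'per row rot',np.degrees(rv/N).round(2))
d=(tp-p)/N
for i in range(N):
    Ri=R*Ro.from_rotvec(rv*i/N); print((Ri.inv().apply(d)/1000).round(4).tolist())
E
python3 - <<'E'
from m import *
im=cv2.imread('pics/top0.png'); cp=camera_params('top')
print(im[132:152,281].max(axis=1), im[140:144:2,244:252].max(axis=2), im[142,308:318].max(axis=1))
E
python3 plan.py 410 -60 130 180 0 -0.8 10
```

```text
[186 185 188 185 190 198 216 223 224 225 224 217 171 134 145 174 196 199
 197 199] [[222 220 219 215 203 205 213 202]
 [211 211 203 196 186 196 215 211]] [144 149 160 187 208 214 211 214 222 224]
now [ 191.  -542.   213.3] [-179.92    0.     19.41] dist 535.9 per row rot [-0.01  0.    2.02]
[0.0367, -0.0382, 0.0084]
[0.0353, -0.0394, 0.0084]
[0.0339, -0.0407, 0.0084]
[0.0324, -0.0418, 0.0084]
[0.0309, -0.043, 0.0084]
[0.0294, -0.044, 0.0084]
[0.0278, -0.045, 0.0084]
[0.0262, -0.046, 0.0083]
[0.0246, -0.0469, 0.0083]
[0.0229, -0.0477, 0.0083]
```

```bash
cat > bar.py <<'E'
from m import *
def bar(im,cp):
    g=im.astype(float).mean(2); P=[];T=[]
    for u in range(254,309):
        col=g[136:150,u]; d=np.diff(col); i=np.argmin(d[4:])+4   # bright->dark: near top edge
        if 0<i<len(d)-1:
            den=d[i-1]-2*d[i]+d[i+1]; s=.5*(d[i-1]-d[i+1])/den if den else 0
            P.append((u,136+i+.5+s))
    W=np.array([onz(cp,u,v,26)[:2] for u,v in P],np.float32)
    vx,vy,x0,y0=cv2.fitLine(W,cv2.DIST_HUBER,0,.5,.01).ravel()
    at=lambda y:x0+vx/vy*(y-y0)
    print('near edge x at y=20,-65,-150',[round(float(at(y)),1) for y in(20,-65,-150)],'yaw',-np.degrees(np.arctan(vx/vy)), 'resid',np.std(W[:,0]-at(W[:,1])))
if __name__=='__main__':
    im=cv2.imread('pics/top0.png')[:,:,::-1].copy(); bar(im,camera_params('top'))
E
python3 bar.py
python3 -m creep '{"offset":[[0.0367,-0.038,0.0084],[0.035,-0.039,0.0084],[0.034,-0.041,0.0084],[0.032,-0.042,0.0084],[0.031,-0.043,0.0084]],"rotation":[[0,0,2],[0,0,2],[0,0,2],[0,0,2],[0,0,2]]}' 0
python3 -m creep '{"offset":[[0.029,-0.044,0.0084],[0.028,-0.045,0.0084],[0.026,-0.046,0.0084],[0.0246,-0.047,0.0084],[0.023,-0.048,0.0084]],"rotation":[[0,0,2],[0,0,2],[0,0,2],[0,0,2],[0,0,2]]}'
```

```text
near edge x at y=20,-65,-150 [683.1, 681.9, 680.7] yaw -0.8118884 resid 0.30349705
time_s: 0.78
ee_pos: [300.3, -299.9, 171.6]
ee_rot: [180.0, -0.0, 9.3]
force: [1.4, -1.0, 0.4]
gripper_width: 91.4
time_s: 1.4
ee_pos: [408.9, -58.3, 129.7]
ee_rot: [180.0, -0.0, -0.6]
force: [1.1, -0.5, 0.3]
gripper_width: 91.3
```

```bash

python3 -m creep '{"offset":[[0,0,0.03],[0,0,0.03],[0,0,0.03],[0,0,0.018]],"rotation":[[0,5,0],[0,5,0],[0,0,0],[0,0,0]]}'
python3 - <<'E'
from h import *
save('wrist','w1.png');save('side','s1.png')
E
```

```text
time_s: 1.9
ee_pos: [418.6, -59.8, 21.6]
ee_rot: [-180.0, -9.9, -0.6]
force: [0.7, -0.5, 0.3]
gripper_width: 91.0
```

View pics/w1.png

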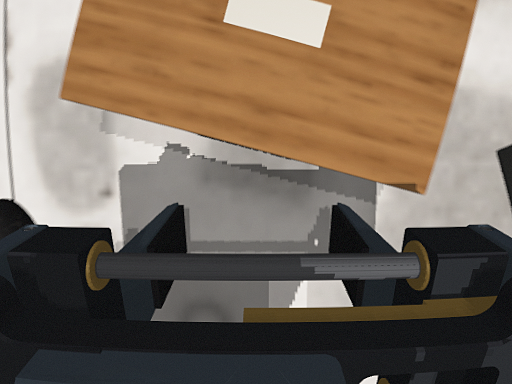

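View pics/s1.png

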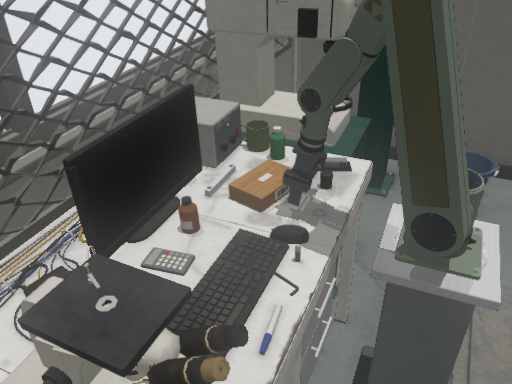

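```bash

python3 -m creep '{"offset":[[0.0079,0,0.0014],[0.0079,0,0.0014],[0.0059,0,0.0010],[0.0059,0,0.0010],[0.0059,0,0.0010]],"rotation":[[0,0,0],[0,0,0],[0,0,0],[0,0,0],[0,0,0]]}'
python3 -m creep '{"offset":[[0.0059,0,0.001],[0.0059,0,0.001],[0.0059,0,0.0010],[0.0059,0,0.0010],[0,0,0]],"rotation":[[0,0,0],[0,0,0],[0,0,0],[0,0,0],[0,0,0]]}'
python3 - <<'E'
from h import *
save('wrist','w2.png')
E
```

```text
time_s: 2.62
ee_pos: [451.0, -60.1, 22.4]
ee_rot: [-179.9, -9.7, -0.6]
force: [-5.4, -2.1, 1.5]
gripper_width: 91.3
time_s: 3.25
ee_pos: [478.3, -60.7, 23.2]
ee_rot: [180.0, -10.1, -0.6]
force: [-0.3, -0.1, -0.9]
gripper_width: 90.9
```

View pics/w2.png

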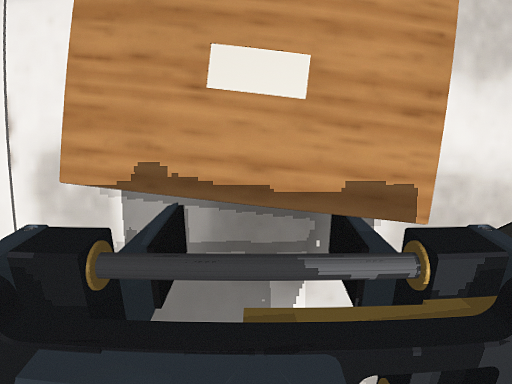

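```bash

python3 -m creep '{"offset":[[0.0049,0,0.001],[0.0049,0,0.001],[0.0049,0,0.001],[0.0049,0,0.001],[0.0049,0,0.001]],"rotation":[[0,0,0],[0,0,0],[0,0,0],[0,0,0],[0,0,0]]}'
python3 -m creep '{"offset":[[0.0049,0,0.001],[0.0049,0,0.001],[0.0049,0,0.001],[0,0,0]],"rotation":[[0,0,0],[0,0,0],[0,0,0],[0,0,0]]}'
python3 - <<'E'
from h import *
save('wrist','w3.png')
E
python3 m.py t3.png
```

```text
time_s: 3.92
ee_pos: [500.9, -61.0, 22.4]
ee_rot: [180.0, -9.8, -0.6]
force: [-7.4, -2.5, 5.7]
gripper_width: 91.5
time_s: 4.42
ee_pos: [515.8, -60.7, 21.9]
ee_rot: [-180.0, -9.8, -0.5]
force: [-6.1, 0.5, 3.7]
gripper_width: 91.7
box ((595.6887817382812, -55.39057922363281), (192.84996032714844, 131.58692932128906), 89.32756805419922) [[528.7999877929688, -151.0], [660.2999877929688, -152.60000610351562], [662.5999755859375, 40.29999923706055], [531.0, 41.79999923706055]] 3236
```

View pics/w3.png

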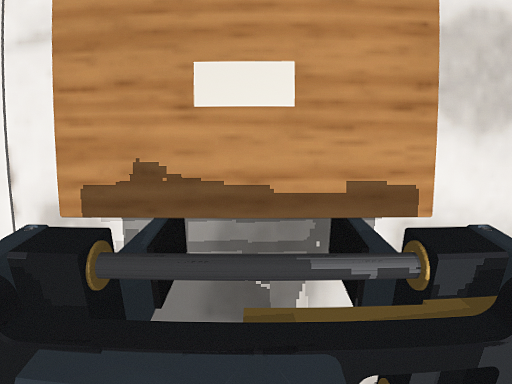

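View pics/t3.png

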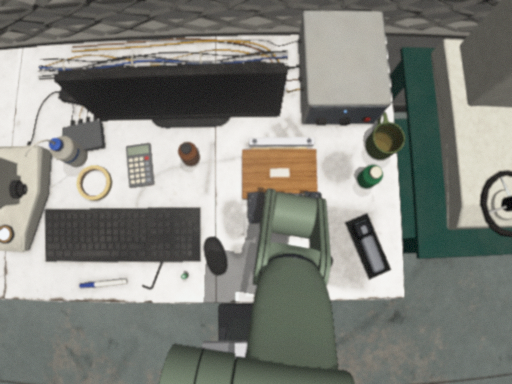

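```bash

python3 -m creep '{"offset":[[-0.02,0,-0.0035],[0,0,-0.045],[0,0,-0.045],[0,0,0]],"rotation":[[0,0,0],[0,0,0],[0,-10,0],[0,0,-10]]}' 1 10
python3 - <<'E'
from h import *
cp=camera_params('top')
print('etch cap',onz(cp,188,150,105),'base-ish', onz(cp,190,160,20),env.state()['qpos'].round(1))
E
python3 plan.py 597 85 110 180 0 89.5 9
```

```text
time_s: 5.03
ee_pos: [489.5, -60.8, 105.2]
ee_rot: [179.6, -2.5, 9.8]
force: [0.1, -0.1, 0.3]
gripper_width: 54.3
etch cap [650.40992967 179.3961314  105.        ] base-ish [643.06122962 187.44421664  20.        ] [ -8.7  15.6 111.2   0.5  50.7  71.2]
now [489.5 -60.8 105.2] [179.55  -2.53   9.82] dist 181.2 per row rot [ 0.24 -0.2  -8.85]
[0.0145, -0.0139, -0.0]
[0.0165, -0.0115, -0.0]
[0.0181, -0.0088, -0.0]
[0.0192, -0.006, -0.0001]
[0.0199, -0.0029, -0.0001]
[0.0201, 0.0002, -0.0002]
[0.0199, 0.0033, -0.0002]
[0.0191, 0.0063, -0.0003]
[0.0179, 0.0092, -0.0004]
```

```bash

python3 -m creep '{"offset":[[0.0145,-0.014,0],[0.0165,-0.0115,0],[0.018,-0.009,0],[0.019,-0.006,0],[0.02,-0.003,0]],"rotation":[[0,0,-8.9],[0,0,-8.9],[0,0,-8.9],[0,0,-8.9],[0,0,-8.9]]}'
python3 -m creep '{"offset":[[0.02,0,0],[0.02,0.0033,0],[0.019,0.0063,0],[0.018,0.009,0],[0,0,0]],"rotation":[[0,0,-8.9],[0,0,-8.9],[0,0,-8.9],[0,0,-8.9],[0,0,0]]}'
python3 plan.py 597 80 20 180 0 89.5 3
```

```text
time_s: 5.65
ee_pos: [545.4, 21.5, 103.9]
ee_rot: [178.3, -1.3, 54.3]
force: [0.2, 0.7, 0.2]
gripper_width: 4.1
time_s: 6.28
ee_pos: [592.6, 86.7, 105.3]
ee_rot: [177.9, -0.1, 89.6]
force: [-1.0, 0.5, -0.4]
gripper_width: 0.8
now [592.6  86.7 105.3] [ 1.7791e+02 -1.5000e-01  8.9600e+01] dist 85.7 per row rot [ 0.7  -0.05  0.03]
[-0.0023, 0.0004, 0.0285]
[-0.0023, 0.0008, 0.0285]
[-0.0022, 0.0011, 0.0284]
```

```bash

python3 -m creep '{"offset":[[-0.002,0.001,0.029],[-0.002,0.001,0.029],[-0.002,0.002,0.028],[0,0,0]],"rotation":[[1,0,0],[1,0,0],[0,0,0],[0,0,0]]}'
python3 - <<'E'
from h import *
save('wrist','w4.png');save('top','t4.png')
E
python3 m.py t4.png
```

```text
time_s: 6.78
ee_pos: [594.5, 78.9, 17.1]
ee_rot: [-179.7, -0.1, 89.4]
force: [0.4, -0.2, -0.1]
gripper_width: 0.0
box ((595.5404052734375, -65.3416976928711), (134.32608032226562, 173.6091766357422), 0.23464003205299377) [[528.0, 21.200000762939453], [528.7000122070312, -152.39999389648438], [663.0999755859375, -151.89999389648438], [662.2999877929688, 21.700000762939453]] 3151
```

View pics/w4.png

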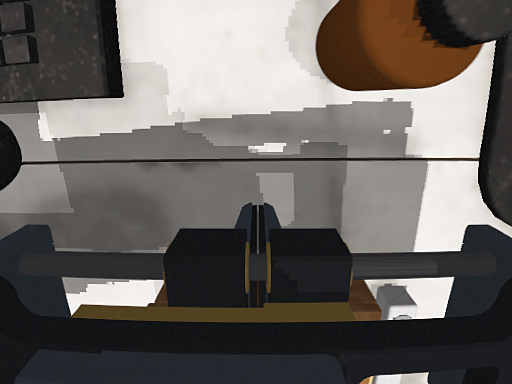

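View pics/t4.png

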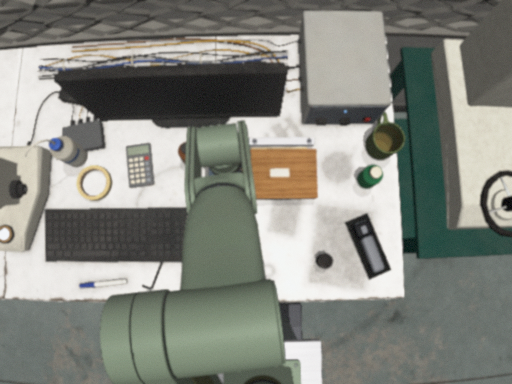

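```bash

python3 -m creep '{"offset":[[-0.008,0,0],[-0.007,0,0],[-0.005,0,0],[-0.004,0,0],[-0.004,0,0]],"rotation":[[0,0,0],[0,0,0],[0,0,0],[0,0,0],[0,0,0]]}'
python3 m.py t5.png
```

```text
time_s: 7.55
ee_pos: [596.6, 53.2, 19.6]
ee_rot: [180.0, -0.3, 89.5]
force: [-0.5, 8.0, 2.4]
gripper_width: 0.6
box ((596.3746948242188, -72.19054412841797), (178.85568237304688, 134.48655700683594), 89.12637329101562) [[527.7999877929688, -160.60000610351562], [662.2000122070312, -162.60000610351562], [665.0, 16.200000762939453], [530.5, 18.299999237060547]] 2779
```

```bash

python3 -m creep '{"offset":[[0.02,0,0],[0,0,-0.045],[0,0,-0.04],[0,0,0]],"rotation":[[0,0,0],[0,0,0],[0,0,0],[0,0,0]]}'
python3 plan.py 490 -63 100 180 0 -0.8 9
```

```text
time_s: 8.1
ee_pos: [598.4, 72.5, 107.2]
ee_rot: [179.7, -0.1, 89.6]
force: [1.1, -0.1, -0.5]
gripper_width: 0.3
now [598.4  72.5 107.2] [ 1.797e+02 -1.400e-01  8.963e+01] dist 173.7 per row rot [ 1.000e-02 -4.000e-02  1.005e+01]
[-0.0151, -0.012, 0.0007]
[-0.017, -0.0091, 0.0007]
[-0.0183, -0.006, 0.0007]
[-0.0191, -0.0027, 0.0007]
[-0.0193, 0.0006, 0.0008]
[-0.0189, 0.004, 0.0008]
[-0.0179, 0.0072, 0.0008]
[-0.0163, 0.0102, 0.0008]
[-0.0143, 0.0129, 0.0008]
```

```bash

python3 -m creep '{"offset":[[-0.015,-0.012,0],[-0.017,-0.009,0],[-0.018,-0.006,0],[-0.019,-0.003,0],[-0.019,0.001,0]],"rotation":[[0,0,10],[0,0,10],[0,0,10],[0,0,10],[0,0,10]]}' 0
python3 -m creep '{"offset":[[-0.019,0.004,0],[-0.018,0.007,0],[-0.016,0.010,0],[-0.014,0.013,0],[0,0,0]],"rotation":[[0,0,10],[0,0,10],[0,0,10],[0,0,10.4],[0,0,0]]}'
python3 plan.py 495 -64 100 180 -10 -0.8 2
```

```text
time_s: 8.72
ee_pos: [535.1, -3.2, 102.5]
ee_rot: [-179.8, 0.1, 39.3]
force: [-0.1, -0.8, 0.6]
gripper_width: 47.9
time_s: 9.35
ee_pos: [487.5, -63.4, 102.8]
ee_rot: [-179.9, 0.3, -0.8]
force: [0.4, 1.0, 0.2]
gripper_width: 91.2
now [487.5 -63.4 102.8] [-179.87    0.26   -0.77] dist 8.0 per row rot [-0.07  5.13  0.01]
[0.0038, 0.0003, 0.0014]
[0.0036, 0.0003, 0.0017]
```

```bash

python3 -m creep '{"offset":[[0.004,0,0],[0.004,0,0],[-0.007,0,0.04],[-0.007,0,0.039],[0,0,0]],"rotation":[[0,5,0],[0,5,0],[0,0,0],[0,0,0],[0,0,0]]}'
python3 -m creep '{"offset":[[0.0069,0,0.0012],[0.0069,0,0.0012],[0.0049,0,0.001],[0.0039,0,0.0007],[0.0039,0,0.0007]],"rotation":[[0,0,0],[0,0,0],[0,0,0],[0,0,0],[0,0,0]]}'
python3 m.py t6.png
```

```text
time_s: 9.98
ee_pos: [494.3, -62.1, 21.1]
ee_rot: [-179.8, -9.5, -0.7]
force: [-0.1, -0.6, 0.2]
gripper_width: 91.3
time_s: 10.6
ee_pos: [519.6, -63.1, 23.1]
ee_rot: [-179.8, -9.4, -0.8]
force: [-9.8, 0.7, 7.1]
gripper_width: 91.2
box ((600.8029174804688, -64.68323516845703), (195.41033935546875, 131.7648468017578), 89.25162506103516) [[533.5999755859375, -161.5], [665.4000244140625, -163.1999969482422], [668.0, 32.20000076293945], [536.2000122070312, 33.900001525878906]] 3227
```

```bash

python3 -m creep '{"offset":[[0.003,0,0.0005],[0.003,0,0.0005],[0.003,0,0.0005],[0.002,0,0.0004],[0,0,0]],"rotation":[[0,0,0],[0,0,0],[0,0,0],[0,0,0],[0,0,0]]}'
python3 -m creep '{"offset":[[0.002,0,0.0004],[0.0015,0,0.0003]],"rotation":[[0,0,0],[0,0,0]]}'
python3 -m creep '{"offset":[[0.0015,0,0.0003]],"rotation":[[0,0,0]]}'
```

```text
time_s: 11.28
ee_pos: [531.5, -63.4, 23.1]
ee_rot: [-179.8, -9.5, -0.8]
force: [-7.0, -0.6, 2.2]
gripper_width: 91.1
time_s: 11.52
ee_pos: [534.2, -63.4, 23.0]
ee_rot: [-179.8, -9.4, -0.8]
force: [-11.5, -0.8, 7.9]
gripper_width: 91.0
time_s: 11.65
ee_pos: [534.2, -63.3, 22.7]
ee_rot: [-179.8, -9.2, -0.8]
force: [-15.0, -0.7, 10.0]
gripper_width: 91.2
```

```bash
python3 m.py t7.png
```

```text
box ((615.6138305664062, -66.29946899414062), (192.9948272705078, 129.66390991210938), 89.24775695800781) [[549.5, -161.89999389648438], [679.2000122070312, -163.60000610351562], [681.7000122070312, 29.299999237060547], [552.0999755859375, 31.0]] 3043
```

```bash

python3 -m creep '{"offset":[[0.001,0,0.0002]],"rotation":[[0,0,0]]}'
python3 -m creep '{"offset":[[0.001,0,0.0002]],"rotation":[[0,0,0]]}'
python3 -m creep '{"offset":[[0.001,0,0.0002],[0,0,0]],"rotation":[[0,0,0],[0,0,0]]}'
python3 m.py t8.png
```

```text
time_s: 11.82
ee_pos: [534.2, -63.3, 22.5]
ee_rot: [-179.8, -9.1, -0.8]
force: [-16.1, -1.4, 12.0]
gripper_width: 91.0
time_s: 11.95
ee_pos: [534.3, -63.2, 22.2]
ee_rot: [-179.8, -9.0, -0.8]
force: [-17.7, -1.6, 11.6]
gripper_width: 91.6
time_s: 12.2
ee_pos: [534.3, -63.2, 22.0]
ee_rot: [-179.8, -8.9, -0.8]
force: [-18.6, -1.0, 11.5]
gripper_width: 91.4
box ((615.6143188476562, -66.26387786865234), (192.92367553710938, 129.66390991210938), 89.24775695800781) [[549.5, -161.89999389648438], [679.2000122070312, -163.60000610351562], [681.7000122070312, 29.299999237060547], [552.0999755859375, 31.0]] 3001
```

```bash

python3 -m creep '{"offset":[[0,0,0],[0,0,0]],"rotation":[[0,0,-1.5],[0,0,0]]}'
python3 -m creep '{"offset":[[0,0,0],[0,0,0]],"rotation":[[0,0,3],[0,0,0]]}'
python3 -m creep '{"offset":[[0,0,0],[-0.01,0,-0.0018],[-0.02,0,-0.0035],[0,0,0]],"rotation":[[0,0,-1.5],[0,0,0],[0,0,0],[0,0,0]]}'
python3 m.py t9.png; python3 - <<'E'
from h import *
save('wrist','w9.png');save('side','s9.png')
a=cv2.imread('pics/t9.png')[110:290,200:410]; cv2.imwrite('pics/t9z.png',cv2.resize(a,None,fx=3.3,fy=3.3,interpolation=cv2.INTER_CUBIC))
E
```

```text
time_s: 12.5
ee_pos: [534.1, -63.8, 21.7]
ee_rot: [180.0, -8.9, 0.5]
force: [-19.3, -4.6, 9.4]
gripper_width: 91.0
time_s: 12.75
ee_pos: [533.5, -63.0, 21.3]
ee_rot: [-179.6, -8.8, -2.1]
force: [-18.0, -0.3, 9.4]
gripper_width: 90.9
time_s: 13.25
ee_pos: [511.9, -63.5, 23.9]
ee_rot: [-179.9, -9.9, -0.9]
force: [0.0, -0.0, 0.4]
gripper_width: 91.0
box ((613.2578125, -64.95496368408203), (195.37664794921875, 135.1310577392578), 89.51810455322266) [[544.9000244140625, -162.10000610351562], [680.0, -163.1999969482422], [681.5999755859375, 32.20000076293945], [546.5, 33.29999923706055]] 3649
```

View pics/w9.png

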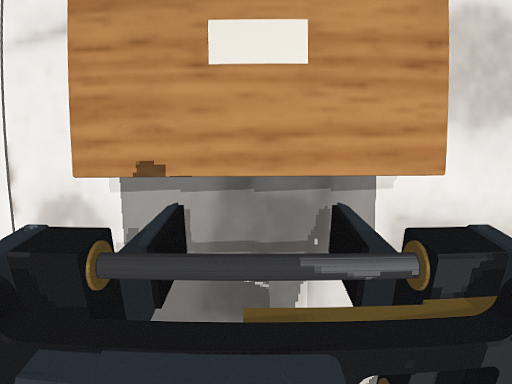

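View pics/t9z.png

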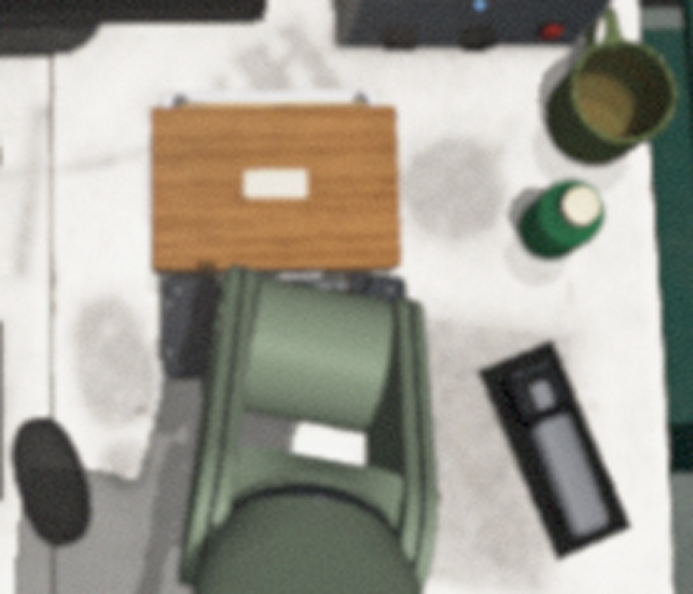

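```bash

python3 -m creep '{"offset":[[-0.02,0,-0.045],[-0.01,0,-0.05],[-0.01,0,-0.04],[0,0,0]],"rotation":[[0,-5,0],[0,-5,0],[0,0,0],[0,0,0]]}'
python3 plan.py 395 -294 140 180 0 20 5
```

```text
time_s: 13.9
ee_pos: [463.7, -63.4, 156.6]
ee_rot: [-180.0, -0.4, -0.8]
force: [-0.6, -0.6, 0.0]
gripper_width: 91.2
now [463.7 -63.4 156.6] [-179.96   -0.37   -0.81] dist 241.2 per row rot [ 0.   -0.07 -4.16]
[-0.0131, 0.0463, 0.0032]
[-0.0164, 0.0452, 0.0032]
[-0.0197, 0.0439, 0.0032]
[-0.0228, 0.0424, 0.0033]
[-0.0258, 0.0406, 0.0033]
```

```bash

python3 -m creep '{"offset":[[-0.013,0.046,0.003],[-0.0165,0.045,0.003],[-0.02,0.044,0.003],[-0.023,0.042,0.003],[-0.026,0.041,0.003]],"rotation":[[0,0,-4.2],[0,0,-4.2],[0,0,-4.2],[0,0,-4.2],[0,0,-4.2]]}'
python3 -m creep '{"offset":[[0,0,0]],"rotation":[[0,0,0]]}'
python3 - <<'E'
from h import *
save('wrist','w10.png')
cp=camera_params('wrist'); import pickle; pickle.dump(cp,open('cp10.pkl','wb'))
E
```

```text
time_s: 14.52
ee_pos: [391.2, -294.8, 136.8]
ee_rot: [-179.8, 0.1, 20.3]
force: [1.2, -0.8, 0.4]
gripper_width: 91.4
time_s: 14.65
ee_pos: [391.0, -295.8, 136.6]
ee_rot: [-179.8, 0.1, 19.9]
force: [-0.1, 0.4, 0.6]
gripper_width: 91.2
```

View pics/w10.png

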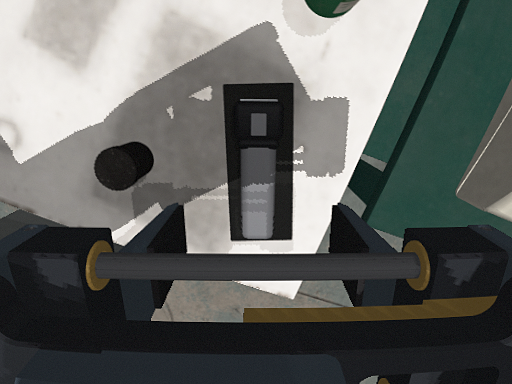

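```bash
python3 - <<'E'
import cv2
a=cv2.imread('pics/w10.png')[75:250,190:330]; a=cv2.convertScaleAbs(a,alpha=1.6,beta=20); cv2.imwrite('pics/w10z.png',cv2.resize(a,None,fx=3.4,fy=3.4,interpolation=cv2.INTER_CUBIC))
E
```

```text
(no output)
```

View pics/w10z.png

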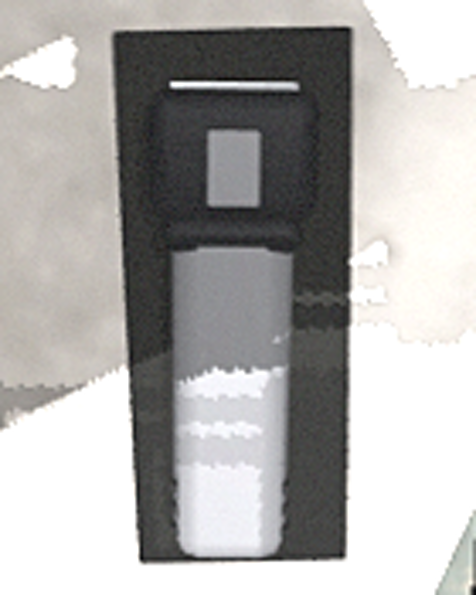

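```bash
python3 - <<'E'
from h import *; import pickle
cp=pickle.load(open('cp10.pkl','rb'))
f=lambda u,v,z:onz(cp,190+u/3.4-.35,75+v/3.4-.35,z)[:2]
P=[f(234,168,36),f(232.5,250,34),f(231.5,400,34),f(231,540,34)]
for p in P: print(p.round(1))
print('window', f(234,85,33).round(1))
d=P[0]-P[3]; a=np.degrees(np.arctan2(d[1],d[0])); print('yaw',a)
u=d/np.linalg.norm(d); print('centre from collar',(P[1]-33*u).round(1),'from window',(f(234,85,33)-69.5*u).round(1),'end+70',(f(231,555,25)+70*u).round(1))
M=[f(113,32,4),f(351,28,4),f(345,557,4),f(142,562,4)]; M=np.array(M); print(M.round(1)); print('mat c',M.mean(0)); print('mat yaw',[np.degrees(np.arctan2(*(M[i]-M[j])[::-1])) for i,j in((0,3),(1,2))])
E
python3 plan.py 398 -292 60 180 0 20 3
```

```text
[ 445.6 -276. ]
[ 424.4 -283.3]
[ 383.7 -297.8]
[ 342.4 -312.7]
window [ 465.8 -268.6]
yaw 19.591924317601492
centre from collar [ 393.3 -294.4] from window [ 400.3 -291.9] end+70 [ 399.5 -292.4]
[[ 468.  -230.5]
 [ 492.6 -294.8]
 [ 336.1 -355.4]
 [ 311.1 -292.3]]
mat c [ 401.93309367 -293.25333269]
mat yaw [np.float64(21.526259415641395), np.float64(21.1463257301087)]
now [ 391.2 -294.2  136.7] [-1.7974e+02  1.1000e-01  2.0000e+01] dist 77.0 per row rot [-0.09  0.04 -0.  ]
[0.0024, 0.0002, 0.0256]
[0.0024, 0.0002, 0.0256]
[0.0024, 0.0001, 0.0256]
```

```bash

python3 -m creep '{"offset":[[0.003,0,0.05],[0.003,0,0.05],[0.001,0,0.0285],[0,0,0]],"rotation":[[-0.2,0,0.3],[0,0,0],[0,0,0],[0,0,0]]}' 0 25
python3 - <<'E'
from h import *
save('wrist','w11.png')
E
```

```text
time_s: 15.2
ee_pos: [397.0, -288.6, 7.4]
ee_rot: [-179.8, 0.2, 20.0]
force: [0.0, -1.2, 0.0]
gripper_width: 91.6
```

View pics/w11.png

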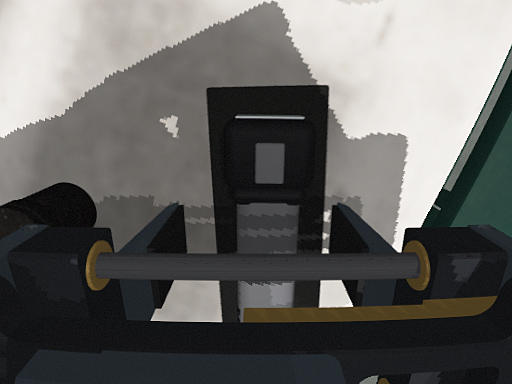

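```bash

python3 -m creep '{"offset":[[0,0.004,0],[0,0,0],[0,0,0],[0,0,0],[0,0,0]],"rotation":[[0,0,0],[0,0,0],[0,0,0],[0,0,0],[0,0,0]]}' 1 25
python3 -m creep '{"offset":[[0,0,0],[0,0,0]],"rotation":[[0,0,0],[0,0,0]]}'
python3 - <<'E'
from h import *
save('wrist','w12.png')
E
```

```text
time_s: 15.88
ee_pos: [399.4, -294.8, 9.7]
ee_rot: [179.9, 0.1, 19.9]
force: [0.6, -0.4, -0.3]
gripper_width: 44.2
time_s: 16.12
ee_pos: [399.2, -294.5, 9.6]
ee_rot: [180.0, 0.1, 19.9]
force: [0.3, 0.3, 1.1]
gripper_width: 34.2
```

View pics/w12.png

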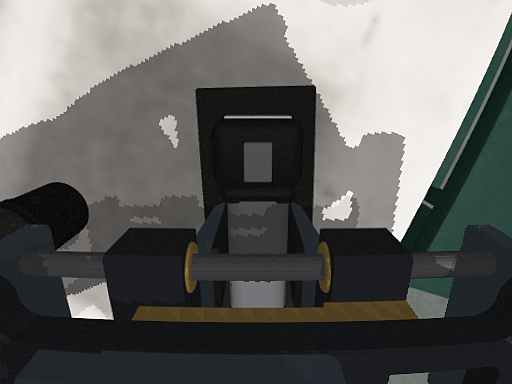

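```bash

python3 -m creep '{"offset":[[0,0,-0.01],[0,0,-0.03],[0,0,-0.03],[0,0,-0.025],[0,0,0]],"rotation":[[0,0,0],[0,0,0],[0,0,0],[0,0,0],[0,0,0]]}'
python3 plan.py 415 -62.5 105 180 0 -0.7 7
```

```text
time_s: 16.8
ee_pos: [400.7, -295.6, 106.5]
ee_rot: [179.7, -0.1, 19.9]
force: [-0.5, 1.0, -1.8]
gripper_width: 34.2
now [ 400.7 -295.6  106.5] [ 1.797e+02 -9.000e-02  1.989e+01] dist 233.5 per row rot [ 0.04 -0.02  2.94]
[0.0132, -0.0306, 0.0001]
[0.0117, -0.0313, 0.0001]
[0.01, -0.0318, 0.0001]
[0.0084, -0.0323, 0.0001]
[0.0067, -0.0327, 0.0002]
[0.005, -0.033, 0.0002]
[0.0033, -0.0332, 0.0002]
```

```bash

python3 -m creep '{"offset":[[0.013,-0.031,0],[0.012,-0.031,0],[0.010,-0.032,0],[0.0084,-0.032,0],[0.007,-0.033,0]],"rotation":[[0,0,2.9],[0,0,2.9],[0,0,3],[0,0,3],[0,0,3]]}'
python3 -m creep '{"offset":[[0.005,-0.033,0],[0.0033,-0.033,0],[0,0,0],[0,0,0]],"rotation":[[0.2,0,3],[0,0,2.9],[0,0,0],[0,0,0]]}'
python3 - <<'E'
from h import *
save('wrist','w13.png');im=save('side','s13.png')
cv2.imwrite('pics/s13z.png',cv2.resize(im[120:240,200:340,::-1],None,fx=5,fy=5,interpolation=cv2.INTER_CUBIC))
E
python3 plan.py 415 -62.5 40 180 0 -0.7 2
```

```text
time_s: 17.42
ee_pos: [409.1, -126.4, 103.2]
ee_rot: [180.0, 0.2, 5.0]
force: [0.7, 1.1, -0.5]
gripper_width: 34.1
time_s: 17.92
ee_pos: [413.6, -61.6, 103.7]
ee_rot: [-179.9, 0.1, -0.8]
force: [-0.2, 0.3, -1.9]
gripper_width: 34.0
now [413.8 -62.  104. ] [-1.7988e+02  1.0000e-01 -8.5000e-01] dist 64.0 per row rot [-0.06  0.05 -0.08]
[0.0006, 0.0003, 0.032]
[0.0006, 0.0003, 0.032]
```

View pics/w13.png

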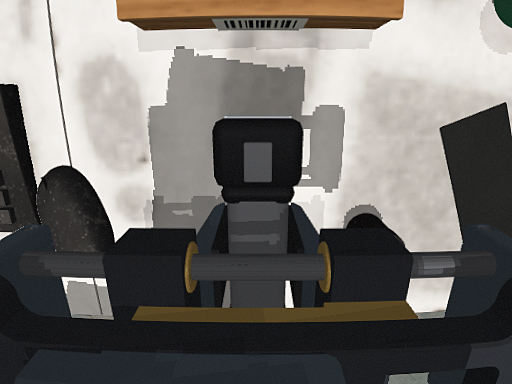

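View pics/s13z.png

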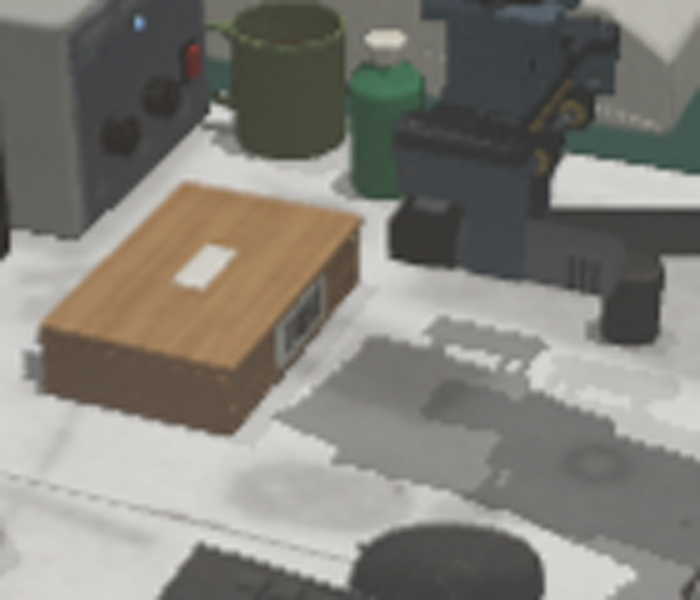

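```bash

python3 -m creep '{"offset":[[0,0,0.03],[0,0,0.03],[0.004,0.0005,0.0245],[0.006,0,0],[0.004,0,0]],"rotation":[[0,0,0],[0,0,-0.1],[0,0,0],[0,0,0],[0,0,0]]}'
python3 -m creep '{"offset":[[0,0,0]],"rotation":[[0,0,0]]}'
python3 - <<'E'
from h import *
save('wrist','w14.png');im=save('side','s14.png')
import pickle; pickle.dump(camera_params('wrist'),open('cp14.pkl','wb')); print(env.state()['ee_pos'],env.state()['ee_rot'])
cv2.imwrite('pics/s14z.png',cv2.resize(im[130:230,230:350,::-1],None,fx=6,fy=6,interpolation=cv2.INTER_CUBIC))
E
```

```text
time_s: 18.65
ee_pos: [429.2, -62.4, 20.5]
ee_rot: [-179.9, -0.0, -0.8]
force: [0.5, -0.5, -1.7]
gripper_width: 33.7
time_s: 18.77
ee_pos: [429.3, -62.2, 20.8]
ee_rot: [-179.9, -0.1, -0.7]
force: [-0.2, 0.2, -1.3]
gripper_width: 34.2
[428.41534525 -61.93085558  20.59099315] [-1.79890004e+02 -2.37966978e-02 -7.12646828e-01]
```

View pics/w14.png

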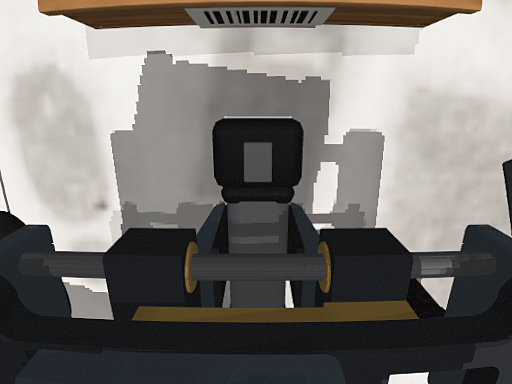

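View pics/s14z.png

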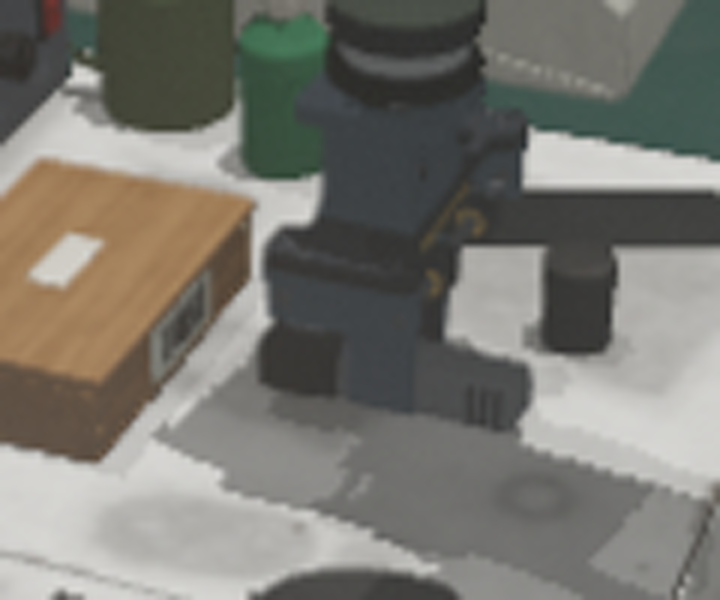

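```bash
python3 - <<'E'
import cv2
a=cv2.imread('pics/w14.png'); cv2.imwrite('pics/w14z.png',cv2.resize(a[0:150,170:345],None,fx=4,fy=4,interpolation=cv2.INTER_CUBIC))
E
```

```text
(no output)
```

View pics/w14z.png

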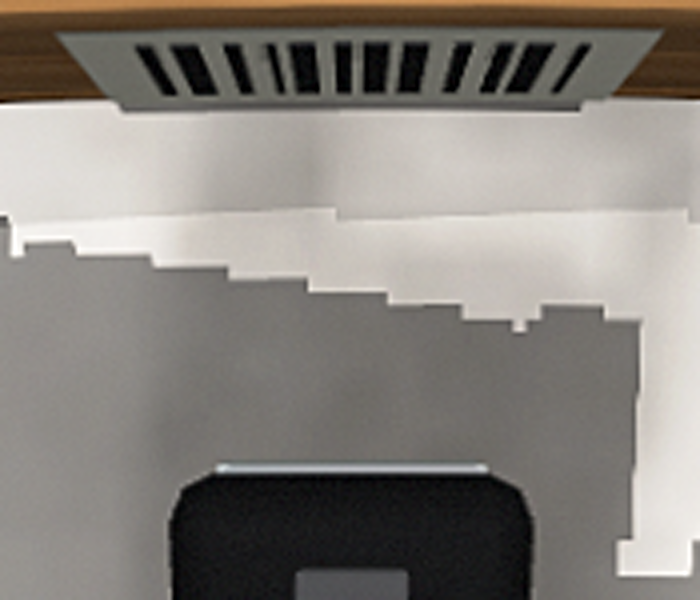

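```bash
python3 - <<'E'
from h import *; import pickle
cp=pickle.load(open('cp14.pkl','rb'))
f=lambda u,v,z:onz(cp,170+u/4-.4,v/4-.4,z).round(1)
print('card top',f(58,30,48),f(662,30,48),'bottom',f(120,107,12),f(582,107,12))
for z in (30,36,42): print('window edge',z,f(217,468,z),f(488,468,z))
s=camera_params('side'); g=lambda u,v,z:onz(s,230+u/6-.4,130+v/6-.4,z).round(1)
# vertical: side ray to scanner's plane y=-62+17 (left side of handle)
def ony(u,v,y):
    o,d=ray(s,230+u/6-.4,130+v/6-.4); return (o+d*(y-o[1])/d[1]).round(1)
print('handle lower edge', ony(420,414,-45),ony(518,430,-45),'head bottom',ony(268,384,-39),ony(335,398,-39))
print('handle upper edge', ony(415,340,-45),ony(520,365,-45))
print('card side corners', ony(152,380,-29),ony(152,327,-29),ony(212,270,-99),ony(212,320,-99))
E
```

```text
card top [548.7 -31.5  48. ] [547.9 -99.   48. ] bottom [548.6 -31.6  12. ] [547.8 -96.7  12. ]
window edge 30 [498.9 -45.5  30. ] [498.5 -82.   30. ]
window edge 36 [499.2 -46.2  36. ] [498.8 -81.4  36. ]
window edge 42 [499.5 -46.9  42. ] [499.1 -80.7  42. ]
handle lower edge [407.3 -45.   18.8] [355.9 -45.   21.9] head bottom [487.6 -39.   21.4] [450.9 -39.   21.6]
handle upper edge [411.1 -45.   62.2] [356.7 -45.   60.2]
card side corners [548.5 -29.   15.3] [547.5 -29.   48. ] [543.8 -99.   43.9] [544.4 -99.   12.4]
```

```bash

python3 -m creep '{"offset":[[0,0.0005,0.001],[0,0,0],[0,0,0],[0,0,0],[0,0,0]],"rotation":[[0,0,0],[0,0,0],[0,0,0],[0,0,0],[0,0,0]]}'
for i in 1 2; do python3 -m creep '{"offset":[[0,0,0],[0,0,0],[0,0,0],[0,0,0],[0,0,0]],"rotation":[[0,0,0],[0,0,0],[0,0,0],[0,0,0],[0,0,0]]}'; done
python3 - <<'E'
from h import *
save('wrist','w15.png'); save('top','t15.png')
a=cv2.imread('pics/t15.png')[110:290,200:410]; cv2.imwrite('pics/t15z.png',cv2.resize(a,None,fx=3.3,fy=3.3,interpolation=cv2.INTER_CUBIC))
E
```

```text
time_s: 19.5
ee_pos: [427.9, -62.3, 18.8]
ee_rot: [-179.9, 0.1, -0.7]
force: [0.3, -0.5, -1.4]
gripper_width: 33.8
time_s: 20.12
ee_pos: [427.9, -62.3, 18.8]
ee_rot: [-179.9, 0.1, -0.7]
force: [0.4, -0.0, -0.8]
gripper_width: 33.6
time_s: 20.75
ee_pos: [428.0, -62.3, 18.8]
ee_rot: [-179.9, 0.1, -0.7]
force: [-0.0, 0.4, -1.6]
gripper_width: 34.0
```

View pics/w15.png

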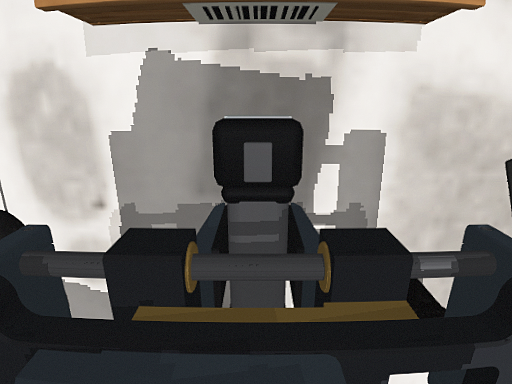

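```bash

for i in 1 2; do python3 -m creep '{"offset":[[0,0,0],[0,0,0],[0,0,0],[0,0,0],[0,0,0]],"rotation":[[0,0,0],[0,0,0],[0,0,0],[0,0,0],[0,0,0]]}'; done
```

```text
time_s: 21.48
ee_pos: [427.9, -62.3, 18.8]
ee_rot: [-179.9, 0.1, -0.7]
force: [0.1, -0.2, -1.3]
gripper_width: 33.5
time_s: 22.1
ee_pos: [428.0, -62.3, 18.8]
ee_rot: [-179.9, 0.1, -0.7]
force: [0.2, -0.3, -1.5]
gripper_width: 34.1
```

```bash

python3 -m creep '{"offset":[[-0.012,0,0],[0,0,-0.03],[0,0,-0.03],[0,0,-0.026],[0,0,0]],"rotation":[[0,0,0],[0,0,0],[0,0,0],[0,0,0],[0,0,0]]}'
python3 plan.py 400.5 -294 105 180 0 21 7
```

```text
time_s: 22.72
ee_pos: [416.5, -62.5, 106.1]
ee_rot: [-179.9, -0.2, -0.7]
force: [0.9, 0.4, -1.6]
gripper_width: 34.2
now [416.5 -62.5 106.1] [-1.7991e+02 -1.6000e-01 -7.2000e-01] dist 232.0 per row rot [-0.01 -0.02 -3.1 ]
[-0.0019, 0.0331, 0.0001]
[-0.0037, 0.0329, 0.0001]
[-0.0054, 0.0327, 0.0001]
[-0.0072, 0.0324, 0.0001]
[-0.0089, 0.0319, 0.0001]
[-0.0107, 0.0314, 0.0001]
[-0.0123, 0.0308, 0.0001]
```

```bash

python3 -m creep '{"offset":[[-0.002,0.033,0],[-0.0037,0.033,0],[-0.0054,0.033,0],[-0.0072,0.0324,0],[-0.009,0.032,0]],"rotation":[[0,0,-3.1],[0,0,-3.1],[0,0,-3.1],[0,0,-3.1],[0,0,-3.1]]}'
python3 -m creep '{"offset":[[-0.0107,0.0314,0],[-0.0123,0.031,0],[0,0,0],[0,0,0]],"rotation":[[0,0,-3.1],[0,0,-3.1],[0,0,0],[0,0,0]]}'
python3 plan.py 400.5 -294 12 180 0 21 3
python3 - <<'E'
from h import *
save('wrist','w16.png')
E
```

```text
time_s: 23.35
ee_pos: [402.9, -228.4, 102.8]
ee_rot: [-179.7, 0.2, 14.9]
force: [0.8, 0.1, -1.3]
gripper_width: 33.9
time_s: 23.85
ee_pos: [398.9, -293.3, 103.0]
ee_rot: [-179.7, 0.1, 20.9]
force: [0.1, 0.2, -2.2]
gripper_width: 33.9
now [ 398.9 -293.3  103. ] [-1.7969e+02  9.0000e-02  2.0950e+01] dist 91.1 per row rot [-0.1   0.03 -0.02]
[0.0005, 0.0006, 0.0303]
[0.0005, 0.0005, 0.0303]
[0.0004, 0.0005, 0.0303]
```

View pics/w16.png

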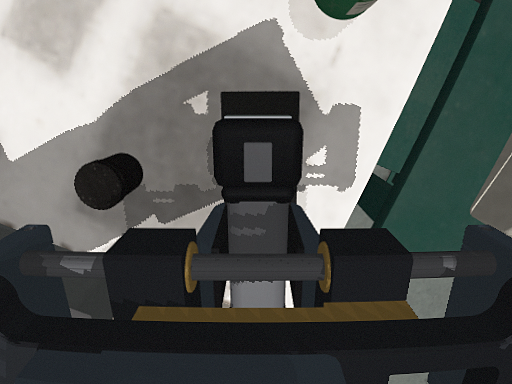

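```bash

python3 -m creep '{"offset":[[0.0005,0.0005,0.035],[0.0005,0.0005,0.035],[0.0005,0.0005,0.02],[0,0,0],[0,0,0]],"rotation":[[-0.3,0,0],[0,0,0],[0,0,0],[0,0,0],[0,0,0]]}'
```

```text
time_s: 24.52
ee_pos: [402.4, -295.2, 15.1]
ee_rot: [179.8, -0.0, 21.0]
force: [0.2, -0.7, -1.2]
gripper_width: 33.3
```

```bash

python3 -m creep '{"offset":[[0,0,0.003],[0,0,0.002],[0,0,0]],"rotation":[[0,0,0],[0,0,0],[0,0,0]]}'
python3 -m creep '{"offset":[[0,0,0.001],[0,0,0]],"rotation":[[0,0,0],[0,0,0]]}'
```

```text
time_s: 24.9
ee_pos: [402.1, -295.5, 9.7]
ee_rot: [179.8, -0.0, 21.0]
force: [0.2, 0.1, -0.5]
gripper_width: 33.9
time_s: 25.15
ee_pos: [402.2, -295.6, 9.6]
ee_rot: [179.8, -0.0, 21.0]
force: [-1.2, 0.7, 8.9]
gripper_width: 34.2
```

```bash

python3 -m creep '{"offset":[[0,0,-0.0005],[0,0,0],[0,0,0],[0,0,0],[0,0,0]],"rotation":[[0,0,0],[0,0,0],[0,0,0],[0,0,0],[0,0,0]]}' 0 25
python3 -m creep '{"offset":[[0,0,0],[0,0,-0.03],[0,0,-0.045],[0,0,-0.05],[0,0,0]],"rotation":[[0,0,0],[0,0,0],[0,0,0],[0,0,0],[0,0,0]]}'
python3 -m creep '{"offset":[[-0.045,0.03,-0.03],[-0.05,0.03,-0.01],[0,0,0]],"rotation":[[0,0,0],[0,0,0],[0,0,0]]}'
python3 m.py t17.png
python3 - <<'E'
from h import *
save('wrist','w17.png');save('side','s17.png')
a=cv2.imread('pics/t17.png')[110:290,130:410]; cv2.imwrite('pics/t17z.png',cv2.resize(a,None,fx=2.8,fy=2.8,interpolation=cv2.INTER_CUBIC))
E
```

```text
time_s: 25.78
ee_pos: [401.9, -295.4, 8.8]
ee_rot: [179.8, 0.0, 21.0]
force: [-0.0, 0.3, -0.4]
gripper_width: 81.1
time_s: 26.4
ee_pos: [404.0, -296.7, 137.7]
ee_rot: [179.4, -0.3, 21.0]
force: [0.4, -0.2, -0.5]
gripper_width: 91.3
time_s: 26.78
ee_pos: [332.6, -387.4, 173.8]
ee_rot: [179.8, 0.0, 20.7]
force: [0.5, 0.4, 0.1]
gripper_width: 91.1
box ((614.014404296875, -64.94196319580078), (195.79010009765625, 132.543212890625), 89.11476135253906) [[546.2000122070312, -161.8000030517578], [678.7999877929688, -163.8000030517578], [681.7999877929688, 31.899999618530273], [549.2999877929688, 34.0]] 3627
```

View pics/t17z.png

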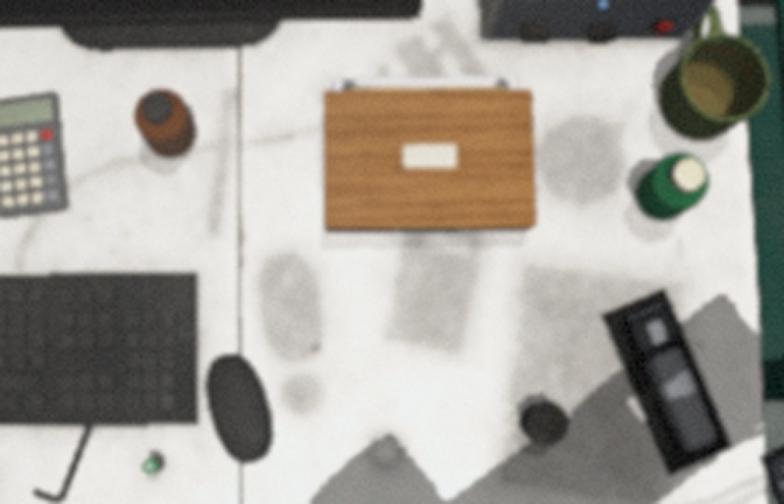

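View pics/w17.png

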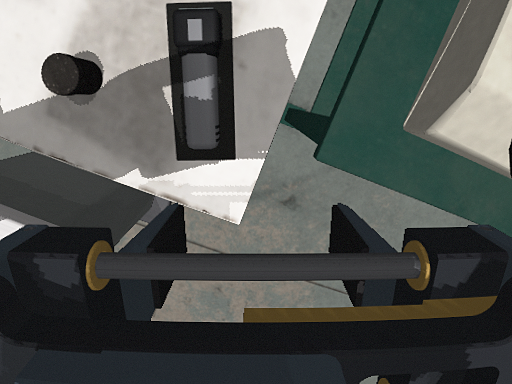

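View pics/s17.png

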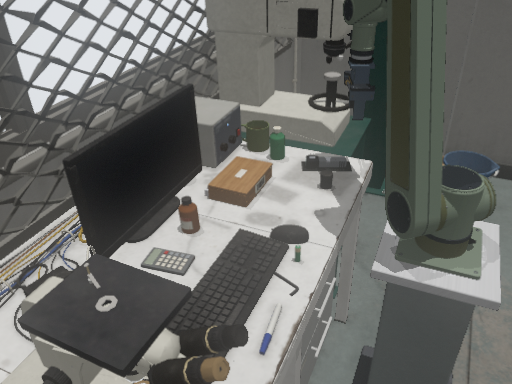

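```bash

python3 -m creep '{"offset":[[0,0,0],[0,0,0]],"rotation":[[0,0,0],[0,0,0]]}'
python3 -c "
from workcell import env
print(env.job_done())"
```

```text
time_s: 27.18
ee_pos: [335.1, -384.1, 173.6]
ee_rot: [179.9, 0.0, 21.1]
force: [-1.6, -0.2, 0.4]
gripper_width: 90.5
the job is handed in; nothing more can be done
None
```

The job is finished and handed in at 27.2 s. My last checks showed the box at its stop, the scan held, and the scanner back on its mat.

- **Box:** I pushed it back with the open fingers on the bare wood either side of the card. I also nudged it about 9 mm sideways to centre it, then pressed each side in turn against the bar with about 19 N. The top view puts the box's yaw at −0.9° against −0.8° for the bar. Its back lies at about x = 680, with the bar's face at about 681. Its centre and the bar's are both at y ≈ −65.
- **Scan:** The window was about 49–50 mm from the card, aimed within about 1 mm sideways and held steady for about 3 s. By the gripper's height the window was near z ≈ 29–30, the scanner level and clear of the bench by about 14 mm. The side view disagreed by a few millimetres and about 3° of tilt, from one blurred handle edge. I trusted the gripper reading, because the scanner had not shifted in the grip.
- **Put back:** The scanner lies lengthways on the mat, right way up, within about 2 mm and 1° of centred.
- **Everything else:** In the last pictures the other things on the bench look unmoved and upright. The gripper was open and clear of everything. The highest wrist forces I saw were about 22 N.

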